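Nip the blank in the crosscut sled and hold the guard at its balance point

TASK

On the crosscut sled, slide the jaw shut on the wooden blank, pressing until you feel it firmly nipped flat against the rear fence. Then swing the hinged blade guard up to its balance point, standing straight up, and finish still gripping it there so that it falls neither way; leave the jaw shut on the blank and do not disturb the other things on the bench.

Things in the scene. Friction and masses are not known exactly. Their poses are not given: they have to be found in the camera images.
- sled: crosscut sled, fixed to the bench: plywood base 260 (x) x 360 (y) x 18 mm thick, origin under its centre, turned up to 0.35 rad. Along its far side stands an aluminium fence 18 mm thick, its top 78 mm above the bench, its front face at sled x = +70 mm. Its +y half carries the guard, its -y half the jaw. A slim 66 mm post at sled (-25, +134) mm is the guard's rest.
- jaw (a joint): slide of the jaw along sled +x (m): 0 fully open (face 120 mm from the fence), grows as it closes; it reads 0.060 with the blank nipped flat between jaw and fence, more (to 0.10) only if the blank is not between. Friction about 2.5 N, stays where it is left, no spring. The blank slides ahead of the jaw with little resistance (1 to 2 N) until it meets the fence, where the push rises sharply.
- jaw_grip (a point): middle of the jaw's upright black grip, 88 mm above the bench, moves with the jaw. The grip is 22 mm (sled x) x 30 mm (sled y), its top 108 mm above the bench; it stands on the middle of the dark steel jaw block, 40 mm (x) x 80 mm (y), whose top is 58 mm above the bench.
- fence_face (a point): point on the fence's front face opposite the middle of the jaw, 30 mm above the bench
- blank: loose wooden blank 60 (its x) x 220 (its y) x 25 mm thick, about 0.16 kg, lying flat on the sled between jaw and fence, long side roughly along the fence; origin at the centre of its underside. It ends under the guard.
- guard (a joint): hinge of the blade guard (rad): 0 shut (level, pointing from the fence to the robot side), grows as it is raised, 1.571 straight up, which is its balance point; beyond that it falls over backwards, to 2.7. The hinge is free, without friction: let go, the guard falls. Guard about 0.35 kg (varies), clear panel in an aluminium frame 130 mm (y) wide, 5 mm to 120 mm from the hinge line, 10 mm thick.
- guard_bar (a point): middle of the guard's steel handle, a round bar 10 mm in diameter and 104 mm long, parallel to the hinge (sled y), 170 mm from the hinge line in the plane of the panel, 50 mm gap between it and the panel's free edge; pinched from above, it can turn between the fingers as the guard swings. Shut, it is 90 mm above the bench; straight up, 260 mm.
- hinge_line (a point): middle of the guard's hinge line, fixed on the sled over the fence, 90 mm above the bench; the hinge line runs along sled y and the guard swings up and towards sled +x about it
- square: bystander: try square with wooden stock, lying beside the sled
- bottle: bystander: white bottle, 52 mm in diameter, 150 mm tall, standing beside the sled
- tape: bystander: roll of dark tape, 100 mm in diameter, 24 mm high, lying beside the sled
- offcut: bystander: wooden offcut 70 x 50 x 45 mm beside the sled
Not all that is in view belongs to the job. What is meant by the blank is not black, orange or red, and is the larger of those in its own colour.

How it is judged:
On the way, in this order (a step that is already met when the one before it is completed fails the run):
1. the jaw, shut, presses the blank against the fence with more than 2 N (contact force between jaw and blank above 2 N and value of joint jaw between 0.058 and 0.063 m), for 0.05 s.
2. the guard is swung up to its balance point (value of joint guard between 1.47 and 1.67 rad), for 0.1 s.
At the end, for the whole second after the job is handed in: The guard stands within 0.1 rad of straight up, still (under 0.08 rad/s), gripped by the fingers with more than 1 N and propped by nothing else; the jaw is shut on the blank (0.060 m within 3 mm), the blank lying flat on the sled, square to the fence within 0.04 rad and against it within 4 mm (all of step 2 and velocity of joint guard between -0.08 and 0.08 rad/s and contact force between the fingers and guard above 1 N and contact force between blank and guard below 0.1 N and value of joint jaw between 0.057 and 0.063 m and x of blank in the frame of sled between 0.036 and 0.044 m and z of blank in the frame of sled below 0.023 m and angle between the x axis of blank and the x axis of sled, either way round below 0.04 rad); the arm keeps its last pose, push and grip.
It fails at once if the guard falls over backwards (value of joint guard above 2.1 rad).
It fails at once if a bystander is disturbed (moved more than 30 mm) (distance of any of square, bottle, tape, offcut from where it was at the start of the episode above 0.03 m).
It also fails if it takes over 72 s, if anything falls off the work surface, if the arm or the gripper's body presses on something with over 40 N, if the wrist force passes 120 N, or if a joint passes its speed limit or range.

ROBOT

A 7-joint arm with a two-finger parallel gripper is mounted at the origin on the work surface. World frame = base frame: x ahead of the robot, y to its left, z up, the work surface at z = 0. Lengths are in m, angles in rad, forces in N, time in s.
With the tool pointing down it reaches from about 0.4 to 0.9 m from the base axis. Payload 5.5 kg.
Tool frame: the origin (TCP) lies at the very end of the fingers, on their centre line; the grasp point (between the pads) lies behind it (hold_point_z is the x of the grasp point in the tool frame, in m); x points along the fingers, y is the direction in which the jaws open and shut, and the axes are right-handed (so a half turn about x gives the same grasp; the last joint's range is limited). The gripper opens to 92 mm and grips with 3 to 60 N. Pads are 19 mm wide; open, the fingers measure 130 mm over their backs; the gripper's body (75 mm by 190 mm) begins 47 mm behind the grasp point.
Start: joints at [-1.064, 0.501, -0.427, 1.55, 0.221, 1.138, -0.21], TCP at [0.157, 0.631, 0.227] pointing down, gripper open.
Joint ranges: [-2.88, 2.88], [-0.31, 2.03], [-1.54, 1.56], [0.2, 2.42], [-1.41, 4.55], [0.19, 2.02], [-2.57, 2.57]. Speed limits (rad/s): [2.57, 2.57, 3.14, 3.14, 3.14, 3.14, 3.14].

INTERFACE

Orientations are given as a rotation vector (axis times angle).
In Python, from workcell import sense, read_camera, get_calibration, finish_job, hold_point_z gives the robot as it stands.
- The arm moves only by the tool jog_arm, never from a script. Its argument "deltas" is a list of rows, each an object with "delta_pos": the shift along the world's x, y, z in m, a list of three; "delta_rot": the turn, a rotation vector about the world's x, y, z in degrees, a list of three. In form: [{"delta_pos": [tx, ty, tz], "delta_rot": [rx, ry, rz]}, ...]. A call has 1 to 12 rows; each row shifts and turns the commanded pose from where the row before left it; what a row does not reach is not made up. A row lasts 1/12 s, in which the tool goes at most 41.7 mm and 7.16 degrees, less where a joint would pass 70% of its speed; a pose out of reach is approached as far as the arm can. A call is refused whole if a number of a shift passes 0.0417 or a number of a turn 7.16, either way. A call with a gripper value outside its range is refused whole. "grip" is the opening, from -1 (shut) to 1 (fully open), so that 0 is half open, set as the call begins (left out, the last holds). The fingers move at their own pace and stop on an object; the grip force is fixed at half the most. Time passes only in rows, so rows that do not move let the fingers close. It gives the time, the measured TCP pose, the force and the opening at its end, in the units of the state.
- sense(): the state, without advancing time (a new reading comes with each control period).
- read_camera(name): name is "scene" or "top" or "wrist"; returns the picture (400x640x3 uint8, red, green, blue); there is no depth.
- get_calibration(name): a dict with "fov_y" (degrees; the focal length in pixels is half the picture's height over the tangent of half this angle, whatever the lens; pixels are square), "cx", "cy" (the principal point, pixels), "rvec" (rotation vector, rad) and "tvec" (3), from world to camera coordinates, as OpenCV has them; the wrist camera has in their place "tool_from_camera" (4x4, takes a point from camera to tool coordinates, whose origin is the TCP and whose axes are the tool frame's). Camera axes: x right, y down, z forward; pixel columns grow to the right and rows downward; lengths in m; the calibration is good to about 2 mm. A picture is of the moment at which its call begins: read the wrist's pose just before it. get_calibration takes no time and is no camera call.
- finish_job(): hands the job in, once; it reports no verdict.
The state is a dict: "clock": time; "q": joint angles; "dq": joint speeds; "tau": joint torques, N m; "eef_pos": TCP position; "ee_rot": TCP orientation; "wrist_force": force on the tool from outside, world axes, zero at the start; "ft_torque": the same for the moment, N m; "opening": finger opening in m.
Only numpy, scipy, OpenCV 4.12 (cv2) and the standard library are available. Lean on these libraries where they do the work, as an engineer would, in place of code of your own. Each camera call takes 0.05 s, during which the arm holds its last target.

## Working session

There is one attempt and no reset: what is moved stays moved. The work goes in short steps, Python scripts to look and compute and a tool call to move; the robot and the scene stay as the last step left them, time stands still between calls to the robot, and variables do not carry over. Pictures are saved under pics/ and viewed, and the job is handed in when it is done.

Besides the shell and the picture viewer there is one more tool, called after ">>>" as name([rows], argument=value, ...), one row to a line, values as JSON. jog_arm: Moves the arm, as the interface text tells. Its arguments: {"type":"object","properties":{"deltas":{"type":"array","items":{"type":"object","properties":{"delta_pos":{"type":"array","items":{"type":"number"}},"delta_rot":{"type":"array","items":{"type":"number"}}}}},"grip":{"type":"number"}},"required":["deltas"]}

```bash
mkdir -p pics; ls
python3 - <<'E'
from workcell import *
import cv2
print(sense(), hold_point_z)
for n in ["scene","top","wrist"]:
    print(n,get_calibration(n))
for n in ["scene","top"]:
    im=read_camera(n); cv2.imwrite(f"pics/{n}0.png",im[:,:,::-1])
E
```

```text
pics
{'clock': 0.0, 'q': array([-1.06377981,  0.5018508 , -0.42679114,  1.55145169,  0.22082121,
        1.13824852, -0.21031727]), 'dq': array([-0.00097346,  0.00043421, -0.00165319, -0.00173019, -0.00142787,
       -0.00078942, -0.00096789]), 'tau': array([-8.71186367e-04, -5.66580713e+01, -5.81582755e+00, -2.79114729e+01,
       -6.85020606e-02,  3.06049932e-02,  1.73948079e-04]), 'eef_pos': array([0.15679544, 0.63009984, 0.22567577]), 'ee_rot': array([ 0.18990169,  1.56259986, -0.19285476]), 'wrist_force': array([0.28551586, 0.37930452, 0.12324863]), 'ft_torque': array([ 0.02940943, -0.01947674,  0.01202656]), 'opening': 0.09161764097220272} -0.0188
scene {'fov_y': 50.32323099095832, 'cx': 324.6238076378596, 'cy': 201.07253827980932, 'rvec': array([ 2.13896925,  1.47352539, -0.49191919]), 'tvec': array([-0.09579276, -0.38385326,  1.76722069])}
top {'fov_y': 57.75980155730774, 'cx': 318.7370056850252, 'cy': 205.73827965054653, 'rvec': array([ 2.12250213, -2.11114796,  0.20588848]), 'tvec': array([-0.11895556,  0.53079485,  1.27676464])}
wrist {'fov_y': 65.62018573343344, 'cx': 318.29659384677353, 'cy': 198.6346000739975, 'tool_from_camera': array([[-5.80943263e-04, -2.45591461e-01,  9.69373249e-01,
        -1.57797738e-01],
       [ 9.99999708e-01, -6.23809796e-04,  4.41254939e-04,
         1.19433462e-03],
       [ 4.96336084e-04,  9.69373223e-01,  2.45591752e-01,
        -6.53742765e-02],
       [ 0.00000000e+00,  0.00000000e+00,  0.00000000e+00,
         1.00000000e+00]])}
```

View pics/scene0.png

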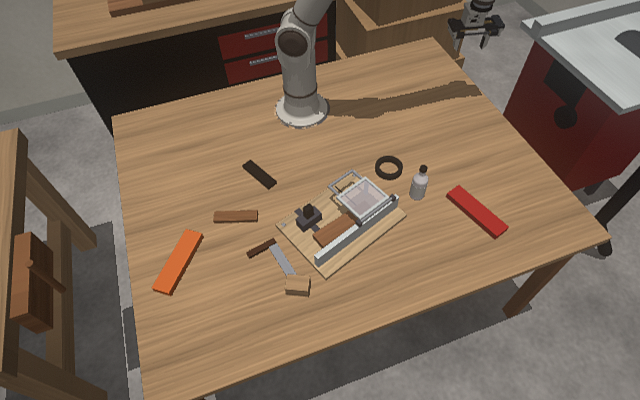

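View pics/top0.png

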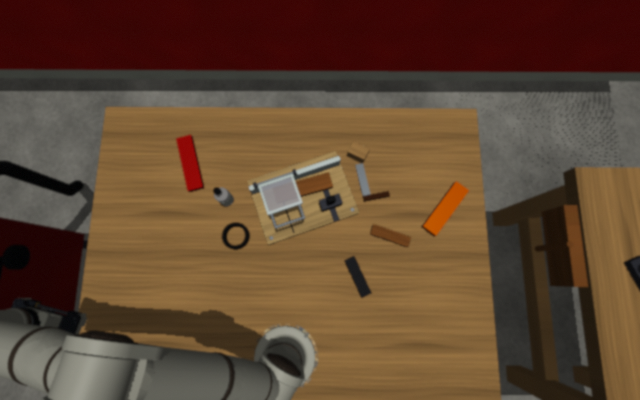

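Run:
```python
import cv2
a=cv2.imread("pics/scene0.png")[150:310,230:450]; cv2.imwrite("pics/s1.png",cv2.resize(a,None,fx=3.6,fy=3.6,interpolation=cv2.INTER_CUBIC))
a=cv2.imread("pics/top0.png")[135:260,210:410]; cv2.imwrite("pics/t1.png",cv2.resize(a,None,fx=4,fy=4,interpolation=cv2.INTER_CUBIC))
```

```text
(no output)
```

View pics/s1.png

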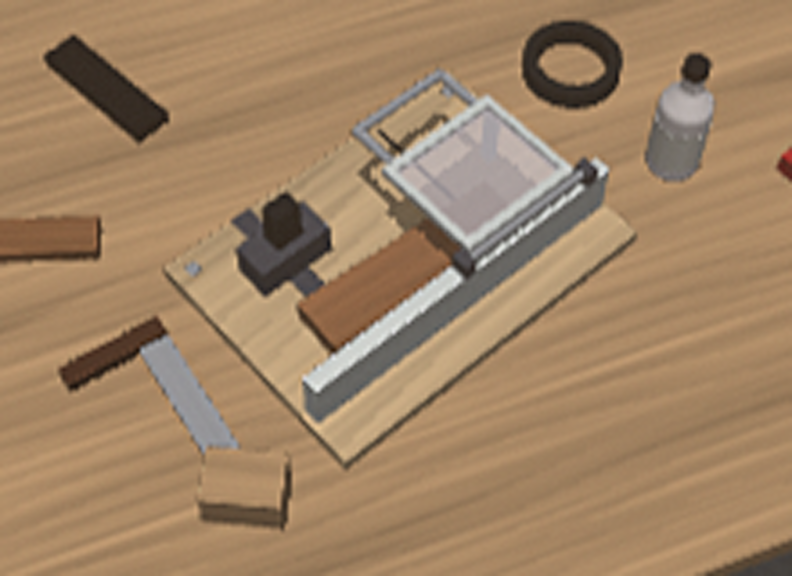

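View pics/t1.png

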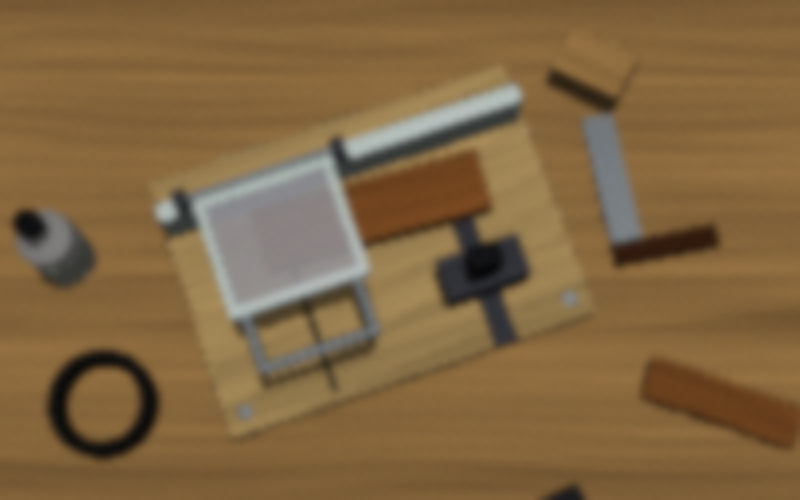

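```bash
cat > h.py <<'E'
import numpy as np, cv2
from scipy.spatial.transform import Rotation as R
from workcell import *
def cam(n):
    c=get_calibration(n); f=200/np.tan(np.radians(c['fov_y'])/2)
    K=np.array([[f,0,c['cx']],[0,f,c['cy']],[0,0,1]])
    if 'rvec' in c: Rm=cv2.Rodrigues(c['rvec'])[0]; return K,Rm,c['tvec']
    return K,c['tool_from_camera']
def ray(n,px):
    K,Rm,t=cam(n); d=(np.linalg.inv(K)@np.c_[np.array(px,float),np.ones(len(px))].T).T@Rm
    return -Rm.T@t,d
def plane(n,px,z):
    o,d=ray(n,px); return o+d*((z-o[2])/d[:,2])[:,None]
def wrist_pose(s):
    K,T=cam('wrist'); W=np.eye(4); W[:3,:3]=R.from_rotvec(s['ee_rot']).as_matrix(); W[:3,3]=s['eef_pos']
    return K,W@T
def fit(P,Q): # sled xy P -> world Q
    pm,qm=P.mean(0),Q.mean(0); a=P-pm;b=Q-qm
    th=np.arctan2((a[:,0]*b[:,1]-a[:,1]*b[:,0]).sum(),(a*b).sum())
    r=np.array([[np.cos(th),-np.sin(th)],[np.sin(th),np.cos(th)]]); t=qm-r@pm
    return th,t,Q-(P@r.T+t)
E
python3 - <<'E'
from h import *
tp=np.array([(150,185),(500,67),(592,313),(235,437)])/4+[210,135]
P=np.array([(.13,.18),(.13,-.18),(-.13,-.18),(-.13,.18)])
q=plane('top',tp,.018); print(q,*fit(P,q[:,:2]))
sp=np.array([(635,235),(347,462),(165,268)])/3.6+[230,150]
q=plane('scene',sp,.018); print(q,*fit(P[:3],q[:,:2]))
th,t,_=fit(P[:3],q[:,:2])
# jaw grip top
print(plane('top',np.array([(484,258)])/4+[210,135],.108))
print(plane('scene',np.array([(282,200)])/3.6+[230,150],.108))
r=np.array([[np.cos(th),-np.sin(th)],[np.sin(th),np.cos(th)]])
g=plane('scene',np.array([(282,200)])/3.6+[230,150],.108)[:,:2]; print('grip sled',(g-t)@r)
g=plane('top',np.array([(484,258)])/4+[210,135],.108)[:,:2]; print('grip sled',(g-t)@r)
g=plane('scene',np.array([(355,130),(442,72),(405,100)])/3.6+[230,150],.09)[:,:2]; print('bar sled',(g-t)@r)
g=plane('scene',np.array([(300,308),(345,345),(420,230),(325,230),(165,40),])/3.6+[230,150],.043)[:,:2]; print('blank sled',(g-t)@r)
E
```

```text
[[ 0.63208793  0.15626212  0.018     ]
 [ 0.75193403 -0.17783746  0.018     ]
 [ 0.51031511 -0.26319388  0.018     ]
 [ 0.3926098   0.06737854  0.018     ]] 0.34470187510751876 [ 0.57173672 -0.05434767] [[-0.0011768  -0.00273103]
 [-0.00298049  0.00199284]
 [ 0.0001064   0.00449461]
 [ 0.00405089 -0.00375642]]
[[ 0.64295371  0.15455309  0.018     ]
 [ 0.76203718 -0.17757006  0.018     ]
 [ 0.51923367 -0.26561827  0.018     ]] 0.34232130973417535 [ 0.58044866 -0.05423896] [[ 0.00046934 -0.00440168]
 [-0.00129005  0.00258725]
 [ 0.00082071  0.00181444]]
[[ 0.54292752 -0.15933316  0.108     ]]
[[ 0.54697906 -0.15616914  0.108     ]]
grip sled [[-0.065743   -0.08478109]]
grip sled [[-0.07062154 -0.08640152]]
bar sled [[-0.09336116  0.02308387]
 [-0.09205735  0.13051262]
 [-0.08962929  0.0814627 ]]
blank sled [[-0.00165511 -0.11996008]
 [ 0.05303439 -0.11395876]
 [ 0.00590589  0.01618808]
 [-0.05109614 -0.04980316]
 [-0.33357651 -0.02424283]]
```

Run:
```python
from h import *
s=sense(); M=R.from_rotvec(s['ee_rot']); print(M.as_matrix().round(3))
th=.343
for sg in (1,-1):
    y=sg*np.array([np.cos(th),np.sin(th),0]); x=np.array([0,0,-1.]); z=np.cross(x,y)
    D=R.from_matrix(np.c_[x,y,z]); print(sg,np.degrees((D*M.inv()).as_rotvec()), 'camera offset', D.apply([-.158,0,-.065]), 'viewdir',D.apply([.97,0,.2456]))
```

```text
[[-0.     0.241  0.97 ]
 [-0.002  0.97  -0.241]
 [-1.    -0.002 -0.   ]]
1 [  0.07546563  -0.0737705  -56.37891084] camera offset [-0.0218604   0.06121375  0.158     ] viewdir [ 0.08259868 -0.23129379 -0.97      ]
-1 [8.66941130e-02 8.86862122e-02 1.23621036e+02] camera offset [ 0.0218604  -0.06121375  0.158     ] viewdir [-0.08259868  0.23129379 -0.97      ]
```

>>> jog_arm([
  {"delta_pos": [0.025,-0.022,0.006],"delta_rot": [0,0,-2.35]},
  {"delta_pos": [0.025,-0.022,0.006],"delta_rot": [0,0,-2.35]},
  {"delta_pos": [0.025,-0.022,0.006],"delta_rot": [0,0,-2.35]},
  {"delta_pos": [0.025,-0.022,0.006],"delta_rot": [0,0,-2.35]},
  {"delta_pos": [0.025,-0.022,0.006],"delta_rot": [0,0,-2.35]},
  {"delta_pos": [0.025,-0.022,0.006],"delta_rot": [0,0,-2.35]},
  {"delta_pos": [0.025,-0.022,0.006],"delta_rot": [0,0,-2.35]},
  {"delta_pos": [0.025,-0.022,0.006],"delta_rot": [0,0,-2.35]},
  {"delta_pos": [0.025,-0.022,0.006],"delta_rot": [0,0,-2.35]},
  {"delta_pos": [0.025,-0.022,0.006],"delta_rot": [0,0,-2.35]},
  {"delta_pos": [0.025,-0.022,0.006],"delta_rot": [0,0,-2.35]},
  {"delta_pos": [0.025,-0.022,0.006],"delta_rot": [0,0,-2.35]},
])

```text
clock: 1.1
eef_pos: [0.4576, 0.3653, 0.2987]
ee_rot: [0.577, 1.493, -0.578]
wrist_force: [-0.0, 1.1, -0.1]
opening: 0.0917
```

>>> jog_arm([
  {"delta_pos": [0.01,-0.031,0],"delta_rot": [0,0,-2.35]},
  {"delta_pos": [0.01,-0.031,0],"delta_rot": [0,0,-2.35]},
  {"delta_pos": [0.01,-0.031,0],"delta_rot": [0,0,-2.35]},
  {"delta_pos": [0.01,-0.031,0],"delta_rot": [0,0,-2.35]},
  {"delta_pos": [0.01,-0.031,0],"delta_rot": [0,0,-2.35]},
  {"delta_pos": [0.01,-0.031,0],"delta_rot": [0,0,-2.35]},
  {"delta_pos": [0.01,-0.031,0],"delta_rot": [0,0,-2.35]},
  {"delta_pos": [0.01,-0.031,0],"delta_rot": [0,0,-2.35]},
  {"delta_pos": [0.01,-0.031,0],"delta_rot": [0,0,-2.35]},
  {"delta_pos": [0.01,-0.031,0],"delta_rot": [0,0,-2.35]},
  {"delta_pos": [0.01,-0.031,0],"delta_rot": [0,0,-2.35]},
  {"delta_pos": [0.01,-0.031,0],"delta_rot": [0,0,-2.35]},
])

```text
clock: 2.1
eef_pos: [0.5768, -0.0068, 0.2984]
ee_rot: [0.954, 1.352, -0.955]
wrist_force: [0.1, 0.5, 0.4]
opening: 0.0922
```

>>> jog_arm([
  {"delta_pos": [0,0,0],"delta_rot": [0,0,0]},
  {"delta_pos": [0,0,0],"delta_rot": [0,0,0]},
  {"delta_pos": [0,0,0],"delta_rot": [0,0,0]},
])

```text
clock: 2.35
eef_pos: [0.5765, -0.0047, 0.2982]
ee_rot: [0.953, 1.353, -0.953]
wrist_force: [-0.4, -0.1, -0.4]
opening: 0.0918
```

Run:
```python
from h import *
s=sense(); im=read_camera('wrist'); cv2.imwrite('pics/w1.png',im[:,:,::-1]); np.savez('w1.npz',p=s['eef_pos'],r=s['ee_rot']); print(s)
```

```text
{'clock': 2.35, 'q': array([-0.09509282,  0.27533854,  0.0702483 ,  1.66893943, -0.0212436 ,
        1.1991522 ,  0.32316712]), 'dq': array([-2.16298795e-02, -5.05054081e-03, -2.30701539e-02,  2.48547575e-03,
       -2.68454989e-03,  9.88512845e-04, -8.34501862e-05]), 'tau': array([ 1.46595675e+00, -4.65634954e+01,  2.10506402e+00, -2.94783568e+01,
        1.44125498e-01,  4.80271177e-02,  6.30427472e-03]), 'eef_pos': array([ 0.57647798, -0.00469991,  0.2982117 ]), 'ee_rot': array([ 0.95309194,  1.35348865, -0.95325624]), 'wrist_force': array([-0.41679826, -0.10405342, -0.38779382]), 'ft_torque': array([-0.07940931,  0.0455327 ,  0.01913823]), 'opening': 0.09178548618243475}
```

View pics/w1.png

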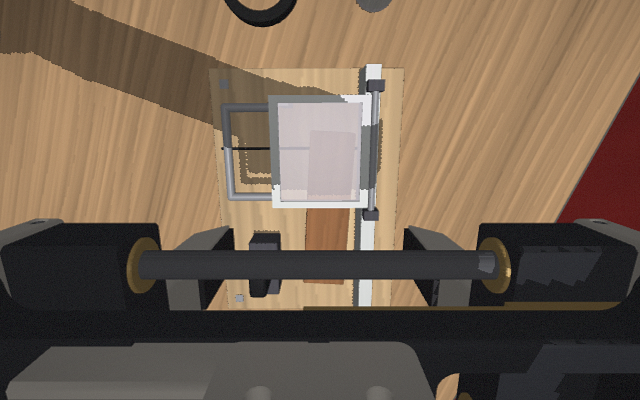

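```bash
cat >> h.py <<'E'
def wplane(f,px,z):
    d=np.load(f); K,T=wrist_pose(dict(eef_pos=d['p'],ee_rot=d['r']))
    v=(np.linalg.inv(K)@np.c_[np.array(px,float),np.ones(len(px))].T).T@T[:3,:3].T; o=T[:3,3]
    return o+v*((z-o[2])/v[:,2])[:,None]
E
python3 - <<'E'
from h import *
a=cv2.imread("pics/w1.png")[50:310,190:430]; cv2.imwrite("pics/w1z.png",cv2.resize(a,None,fx=2.3,fy=2.3,interpolation=cv2.INTER_CUBIC))
q=wplane('w1.npz',[(210,68),(404,68)],.018); print('corners',q, np.arctan2(q[0,1]-q[1,1],q[0,0]-q[1,0])-np.pi)
b=wplane('w1.npz',[(226,105),(231,199),(375,90),(373,212)],.09); print(b)
g=wplane('w1.npz',[(249,236),(280,236)],.058); print(g)
E
```

```text
corners [[0.39813503 0.07340129 0.018     ]
 [0.63874353 0.15916096 0.018     ]] -5.940795258316912
[[ 0.45094668  0.0390848   0.09      ]
 [ 0.48600175 -0.0648367   0.09      ]
 [ 0.60360485  0.11056642  0.09      ]
 [ 0.65501349 -0.02209384  0.09      ]]
[[ 0.517219   -0.11758466  0.058     ]
 [ 0.55706517 -0.10337811  0.058     ]]
```

View pics/w1z.png

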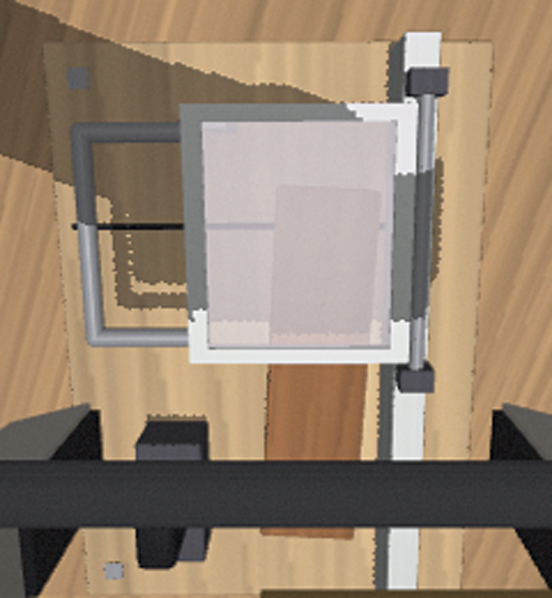

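>>> jog_arm([
  {"delta_pos": [-0.0037,-0.019,-0.01]},
  {"delta_pos": [-0.0037,-0.019,-0.01]},
  {"delta_pos": [-0.0037,-0.019,-0.01]},
  {"delta_pos": [-0.0037,-0.019,-0.01]},
  {"delta_pos": [-0.0037,-0.019,-0.01]},
  {"delta_pos": [-0.0037,-0.019,-0.01]},
  {"delta_pos": [-0.0037,-0.019,-0.01]},
  {"delta_pos": [-0.0037,-0.019,-0.01]},
  {"delta_pos": [0,0,0]},
  {"delta_pos": [0,0,0]},
])

```text
schema error: expected keys delta_pos, delta_rot
```

Run:
```python
from h import *
s=sense(); im=read_camera('wrist'); cv2.imwrite('pics/w2.png',im[:,:,::-1]); np.savez('w2.npz',p=s['eef_pos'],r=s['ee_rot']); print(s['eef_pos'])
im=read_camera('scene')[:,:,::-1]; cv2.imwrite('pics/s2.png',cv2.resize(im[130:310,230:450],None,fx=3.2,fy=3.2,interpolation=cv2.INTER_CUBIC))
```

```text
[ 0.57645491 -0.00379303  0.29831836]
```

View pics/w2.png

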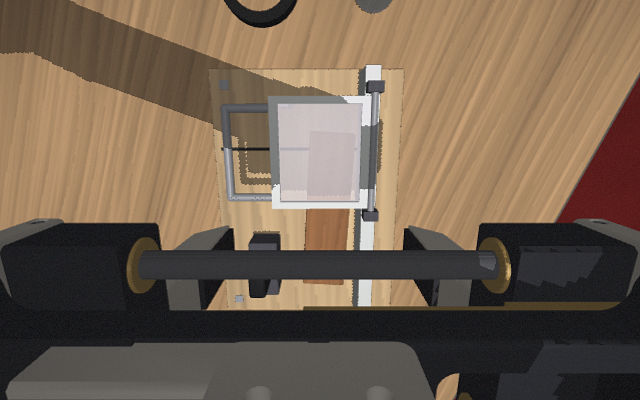

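View pics/s2.png

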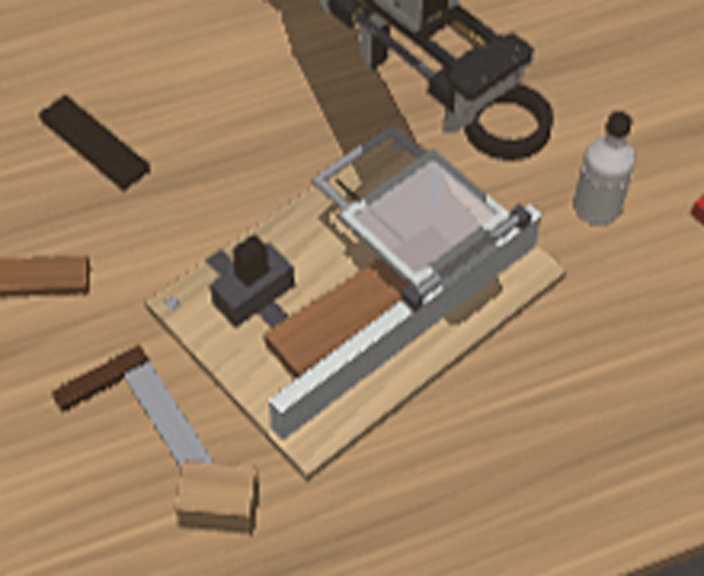

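The move was refused (each row needs both keys), so the pictures show the same view as before. I'll send it again with both keys.

>>> jog_arm([
  {"delta_pos": [-0.0037,-0.019,-0.01],"delta_rot": [0,0,0]},
  {"delta_pos": [-0.0037,-0.019,-0.01],"delta_rot": [0,0,0]},
  {"delta_pos": [-0.0037,-0.019,-0.01],"delta_rot": [0,0,0]},
  {"delta_pos": [-0.0037,-0.019,-0.01],"delta_rot": [0,0,0]},
  {"delta_pos": [-0.0037,-0.019,-0.01],"delta_rot": [0,0,0]},
  {"delta_pos": [-0.0037,-0.019,-0.01],"delta_rot": [0,0,0]},
  {"delta_pos": [-0.0037,-0.019,-0.01],"delta_rot": [0,0,0]},
  {"delta_pos": [-0.0037,-0.019,-0.01],"delta_rot": [0,0,0]},
  {"delta_pos": [0,0,0],"delta_rot": [0,0,0]},
  {"delta_pos": [0,0,0],"delta_rot": [0,0,0]},
])

```text
clock: 3.33
eef_pos: [0.5467, -0.1571, 0.2183]
ee_rot: [0.954, 1.353, -0.954]
wrist_force: [0.1, 0.5, 0.4]
opening: 0.0919
```

Run:
```python
from h import *
s=sense(); im=read_camera('wrist'); cv2.imwrite('pics/w3.png',im[:,:,::-1]); np.savez('w3.npz',p=s['eef_pos'],r=s['ee_rot']); print(s['eef_pos'])
```

```text
[ 0.54667689 -0.15710839  0.21825193]
```

View pics/w3.png

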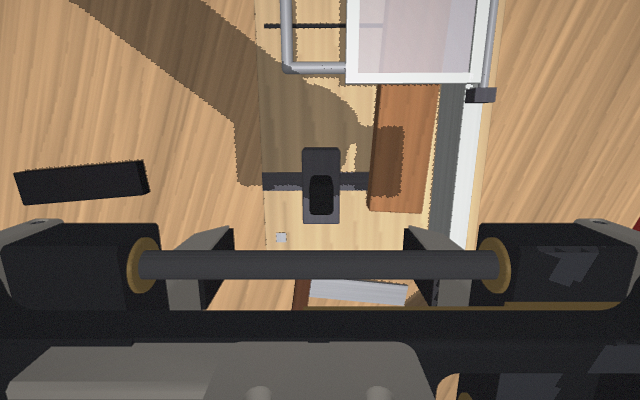

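Run:
```python
from h import *
a=cv2.imread("pics/w3.png")[130:250,260:400]; cv2.imwrite("pics/w3z.png",cv2.resize(a,None,fx=5,fy=5,interpolation=cv2.INTER_CUBIC))
th=.342;t=np.array([.581,-.054]);r=np.array([[np.cos(th),-np.sin(th)],[np.sin(th),np.cos(th)]])
q=wplane('w3.npz',[(309,200),(333,200),(321,183),(321,214)],.108); print(q,(q[:,:2]-t)@r)
q=wplane('w3.npz',[(303,155),(340,155),(303,223),(340,223)],.058); print(q,(q[:,:2]-t)@r)
q=wplane('w3.npz',[(377,210),(421,213),(395,86)],.043); print((q[:,:2]-t)@r)
q=wplane('w3.npz',[(460,150),(455,220)],.078); print('fence front top',(q[:,:2]-t)@r)
```

```text
[[ 0.54046334 -0.16190105  0.108     ]
 [ 0.56063969 -0.15473158  0.108     ]
 [ 0.54535103 -0.14377382  0.108     ]
 [ 0.55494367 -0.17059747  0.108     ]] [[-0.074376   -0.08805719]
 [-0.05296371 -0.08806952]
 [-0.06369201 -0.07261897]
 [-0.06365082 -0.10110626]]
[[ 0.52195044 -0.13173683  0.058     ]
 [ 0.55755576 -0.11908729  0.058     ]
 [ 0.54557612 -0.20087398  0.058     ]
 [ 0.58318456 -0.18750877  0.058     ]] [[-0.08170051 -0.05343119]
 [-0.04391494 -0.05345527]
 [-0.08262975 -0.12648772]
 [-0.04271705 -0.12650936]]
[[-0.00052784 -0.11630377]
 [ 0.04891452 -0.11982912]
 [ 0.01177208  0.0146114 ]]
fence front top [[ 0.06899428 -0.04663526]
 [ 0.0717124  -0.11665053]]
```

View pics/w3z.png

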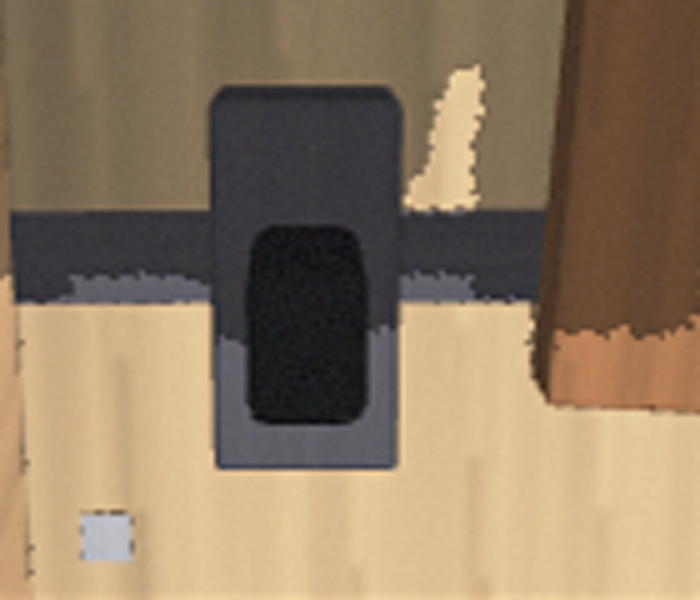

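>>> jog_arm([
  {"delta_pos": [0.001,0,-0.023],"delta_rot": [0,0,0]},
  {"delta_pos": [0.001,0,-0.023],"delta_rot": [0,0,0]},
  {"delta_pos": [0.001,0,-0.023],"delta_rot": [0,0,0]},
  {"delta_pos": [0.001,0,-0.023],"delta_rot": [0,0,0]},
  {"delta_pos": [0,0,-0.023],"delta_rot": [0,0,0]},
  {"delta_pos": [0,0,-0.018],"delta_rot": [0,0,0]},
  {"delta_pos": [0,0,-0.01],"delta_rot": [0,0,0]},
  {"delta_pos": [0,0,0],"delta_rot": [0,0,0]},
  {"delta_pos": [0,0,0],"delta_rot": [0,0,0]},
])

```text
clock: 4.13
eef_pos: [0.5519, -0.156, 0.0761]
ee_rot: [0.952, 1.353, -0.951]
wrist_force: [0.1, -1.0, -0.1]
opening: 0.0917
```

>>> jog_arm([
  {"delta_pos": [0,0,0],"delta_rot": [0,0,0]},
  {"delta_pos": [0,0,0],"delta_rot": [0,0,0]},
  {"delta_pos": [0,0,0],"delta_rot": [0,0,0]},
  {"delta_pos": [0,0,0],"delta_rot": [0,0,0]},
  {"delta_pos": [0,0,0],"delta_rot": [0,0,0]},
  {"delta_pos": [0,0,0],"delta_rot": [0,0,0]},
], grip=-0.15)

```text
clock: 4.63
eef_pos: [0.5514, -0.1573, 0.0761]
ee_rot: [0.953, 1.352, -0.953]
wrist_force: [0.4, 0.1, 0.4]
opening: 0.0563
```

>>> jog_arm([
  {"delta_pos": [0.00377,0.00134,0],"delta_rot": [0,0,0]},
  {"delta_pos": [0.00377,0.00134,0],"delta_rot": [0,0,0]},
  {"delta_pos": [0.00377,0.00134,0],"delta_rot": [0,0,0]},
  {"delta_pos": [0.00377,0.00134,0],"delta_rot": [0,0,0]},
  {"delta_pos": [0.00377,0.00134,0],"delta_rot": [0,0,0]},
  {"delta_pos": [0.00377,0.00134,0],"delta_rot": [0,0,0]},
])

```text
clock: 5.13
eef_pos: [0.5739, -0.1492, 0.0756]
ee_rot: [0.953, 1.353, -0.954]
wrist_force: [-3.0, -0.6, 2.0]
opening: 0.039
```

>>> jog_arm([
  {"delta_pos": [0.00377,0.00134,0],"delta_rot": [0,0,0]},
  {"delta_pos": [0.00377,0.00134,0],"delta_rot": [0,0,0]},
  {"delta_pos": [0.00377,0.00134,0],"delta_rot": [0,0,0]},
  {"delta_pos": [0.00377,0.00134,0],"delta_rot": [0,0,0]},
  {"delta_pos": [0.00377,0.00134,0],"delta_rot": [0,0,0]},
  {"delta_pos": [0.00377,0.00134,0],"delta_rot": [0,0,0]},
])

```text
clock: 5.63
eef_pos: [0.5966, -0.141, 0.0756]
ee_rot: [0.953, 1.353, -0.954]
wrist_force: [-3.6, -1.2, 0.8]
opening: 0.0387
```

Run:
```python
from h import *
s=sense(); im=read_camera('wrist'); cv2.imwrite('pics/w4.png',im[:,:,::-1]); np.savez('w4.npz',p=s['eef_pos'],r=s['ee_rot']); print(s['eef_pos'])
im=read_camera('scene')[:,:,::-1]; cv2.imwrite('pics/s4.png',cv2.resize(im[130:310,230:450],None,fx=3.2,fy=3.2,interpolation=cv2.INTER_CUBIC))
```

```text
[ 0.5965774  -0.14103691  0.07558262]
```

View pics/w4.png

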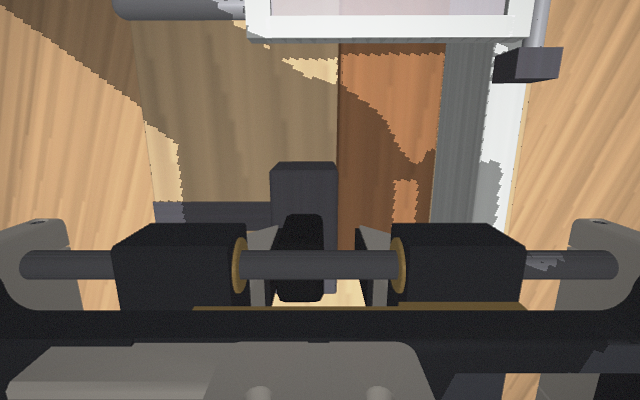

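View pics/s4.png

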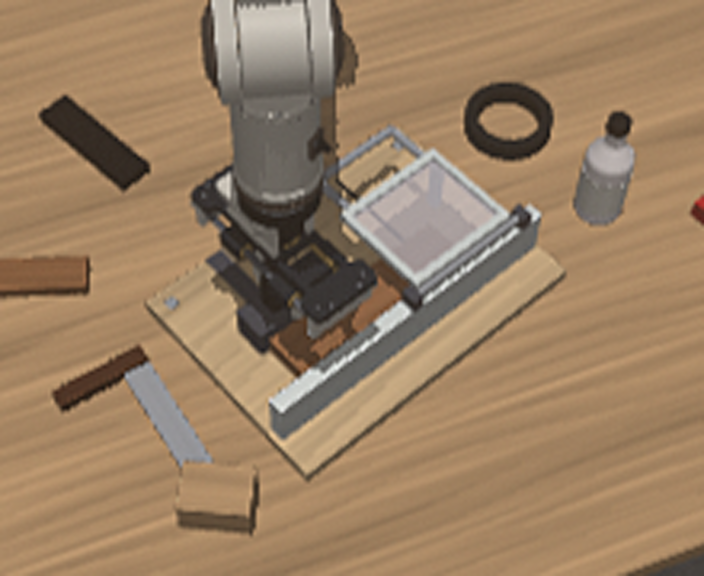

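The jaw is moving with the push (about 3.8 N) and the blank is lying along its face. I'll go on more slowly.

>>> jog_arm([
  {"delta_pos": [0.0019,0.00067,0],"delta_rot": [0,0,0]},
  {"delta_pos": [0.0019,0.00067,0],"delta_rot": [0,0,0]},
  {"delta_pos": [0.0019,0.00067,0],"delta_rot": [0,0,0]},
  {"delta_pos": [0.0019,0.00067,0],"delta_rot": [0,0,0]},
])

```text
clock: 6.07
eef_pos: [0.6038, -0.1383, 0.0756]
ee_rot: [0.953, 1.353, -0.954]
wrist_force: [-7.2, -1.2, 1.9]
opening: 0.0389
```

>>> jog_arm([
  {"delta_pos": [0.00095,0.00034,0],"delta_rot": [0,0,0]},
  {"delta_pos": [0.00095,0.00034,0],"delta_rot": [0,0,0]},
  {"delta_pos": [0.00095,0.00034,0],"delta_rot": [0,0,0]},
])

```text
clock: 6.32
eef_pos: [0.6055, -0.1378, 0.0756]
ee_rot: [0.952, 1.354, -0.955]
wrist_force: [-9.2, -1.6, 6.3]
opening: 0.0388
```

>>> jog_arm([
  {"delta_pos": [0.00095,0.00034,0],"delta_rot": [0,0,0]},
  {"delta_pos": [0.00095,0.00034,0],"delta_rot": [0,0,0]},
  {"delta_pos": [0,0,0],"delta_rot": [0,0,0]},
])

```text
clock: 6.57
eef_pos: [0.6055, -0.1378, 0.0754]
ee_rot: [0.952, 1.357, -0.958]
wrist_force: [-11.3, -1.0, 8.0]
opening: 0.0389
```

>>> jog_arm([
  {"delta_pos": [0.00095,0.00034,0],"delta_rot": [0,0,0]},
  {"delta_pos": [0.00095,0.00034,0],"delta_rot": [0,0,0]},
  {"delta_pos": [0,0,0],"delta_rot": [0,0,0]},
])

```text
clock: 6.82
eef_pos: [0.6055, -0.1378, 0.0753]
ee_rot: [0.951, 1.359, -0.961]
wrist_force: [-16.0, -2.9, 12.1]
opening: 0.039
```

Run:
```python
from h import *
s=sense(); im=read_camera('wrist'); cv2.imwrite('pics/w5.png',im[:,:,::-1]); np.savez('w5.npz',p=s['eef_pos'],r=s['ee_rot']); print(s['eef_pos'],s['wrist_force'])
```

```text
[ 0.60549857 -0.13781021  0.07527035] [-15.99345679  -2.92246313  12.14019739]
```

View pics/w5.png

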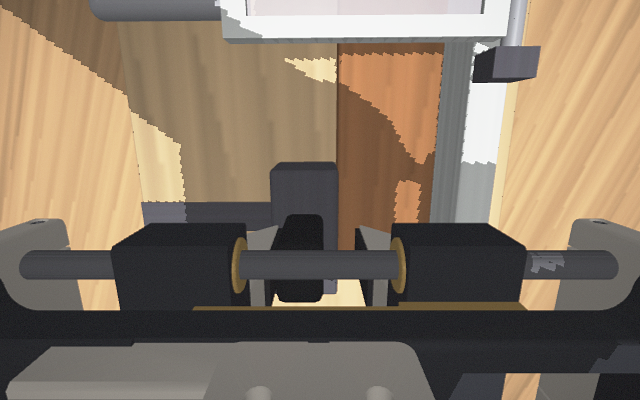

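Run:
```python
from h import *
th=.342;t=np.array([.581,-.054]);r=np.array([[np.cos(th),-np.sin(th)],[np.sin(th),np.cos(th)]])
s_=lambda q:((q[:,:2]-t)@r).round(4)
print('blank far edge/near edge',s_(wplane('w5.npz',[(445,60),(434,200),(338,60),(338,200)],.043)))
print('fence top edge',s_(wplane('w5.npz',[(470,60),(460,200)],.078)))
print('jaw face top',s_(wplane('w5.npz',[(337,170)],.058)))
d=np.load('w5.npz'); print(s_(d['p'][None]), R.from_rotvec(d['r']).as_matrix().round(3))
```

```text
blank far edge/near edge [[ 0.0676  0.0124]
 [ 0.0686 -0.0695]
 [ 0.007   0.0126]
 [ 0.0081 -0.0695]]
fence top edge [[ 0.0662  0.0061]
 [ 0.0688 -0.0606]]
jaw face top [[ 0.0064 -0.0481]]
[[-0.005  -0.0872]] [[-0.01   0.942  0.334]
 [-0.     0.334 -0.943]
 [-1.    -0.009 -0.003]]
```

>>> jog_arm([
  {"delta_pos": [-0.0028,-0.001,0],"delta_rot": [0,0,0]},
  {"delta_pos": [-0.0028,-0.001,0],"delta_rot": [0,0,0]},
  {"delta_pos": [-0.0028,-0.001,0],"delta_rot": [0,0,0]},
  {"delta_pos": [-0.001,-0.0004,0],"delta_rot": [0,0,0]},
  {"delta_pos": [0,0,0],"delta_rot": [0,0,0]},
])

```text
clock: 7.28
eef_pos: [0.6021, -0.1394, 0.076]
ee_rot: [0.954, 1.351, -0.952]
wrist_force: [-0.7, -0.4, 0.4]
opening: 0.0387
```

Run:
```python
from h import *
s=sense(); print(s['eef_pos'],s['wrist_force'],s['ee_rot'])
im=read_camera('wrist'); cv2.imwrite('pics/w6.png',im[:,:,::-1])
```

```text
[ 0.60211813 -0.13937669  0.07603752] [-0.71168142 -0.38022517  0.41143547] [ 0.95370532  1.35076792 -0.95210679]
```

View pics/w6.png

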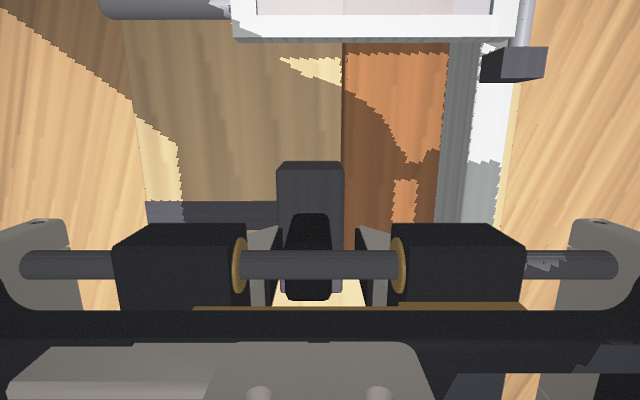

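The finger is clear of the grip, with no load, and the jaw stayed against the blank. Next I lift and go over to the guard bar.

>>> jog_arm([
  {"delta_pos": [0,0,0.012],"delta_rot": [0,0,0]},
  {"delta_pos": [0,0,0.025],"delta_rot": [0,0,0]},
  {"delta_pos": [0,0,0.03],"delta_rot": [0,0,0]},
  {"delta_pos": [0,0,0.03],"delta_rot": [0,0,0]},
  {"delta_pos": [-0.017,0.016,0.02],"delta_rot": [0,0,0]},
  {"delta_pos": [-0.017,0.016,0],"delta_rot": [0,0,0]},
  {"delta_pos": [-0.017,0.016,0],"delta_rot": [0,0,0]},
  {"delta_pos": [-0.017,0.016,0],"delta_rot": [0,0,0]},
  {"delta_pos": [-0.017,0.0155,0],"delta_rot": [0,0,0]},
  {"delta_pos": [-0.017,0.0155,0],"delta_rot": [0,0,0]},
  {"delta_pos": [-0.016,0.0155,0],"delta_rot": [0,0,0]},
  {"delta_pos": [-0.016,0.0155,0],"delta_rot": [0,0,0]},
])

```text
clock: 8.33
eef_pos: [0.4671, -0.0126, 0.1938]
ee_rot: [0.954, 1.351, -0.952]
wrist_force: [0.1, -0.2, 0.5]
opening: 0.0388
```

>>> jog_arm([
  {"delta_pos": [0,0,0],"delta_rot": [0,0,0]},
  {"delta_pos": [0,0,0],"delta_rot": [0,0,0]},
])

```text
clock: 8.5
eef_pos: [0.4675, -0.0125, 0.1938]
ee_rot: [0.952, 1.352, -0.95]
wrist_force: [0.3, -0.1, -1.1]
opening: 0.0391
```

Run:
```python
from h import *
s=sense(); im=read_camera('wrist'); cv2.imwrite('pics/w7.png',im[:,:,::-1]); np.savez('w7.npz',p=s['eef_pos'],r=s['ee_rot']); print(s['eef_pos'],s['opening'])
im=read_camera('scene')[:,:,::-1]; cv2.imwrite('pics/s7.png',cv2.resize(im[130:310,230:450],None,fx=3.2,fy=3.2,interpolation=cv2.INTER_CUBIC))
```

```text
[ 0.46747717 -0.01245346  0.19384352] 0.03905655550555932
```

View pics/w7.png

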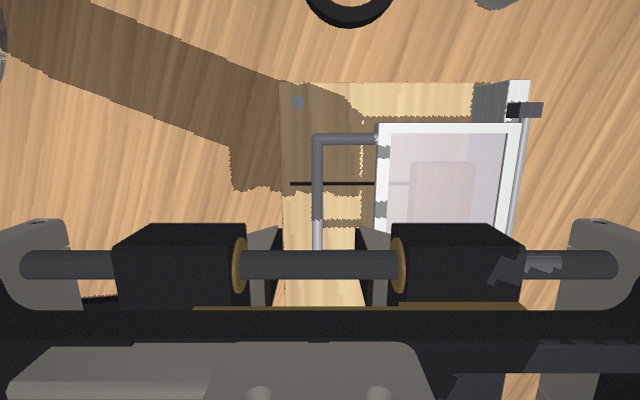

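View pics/s7.png

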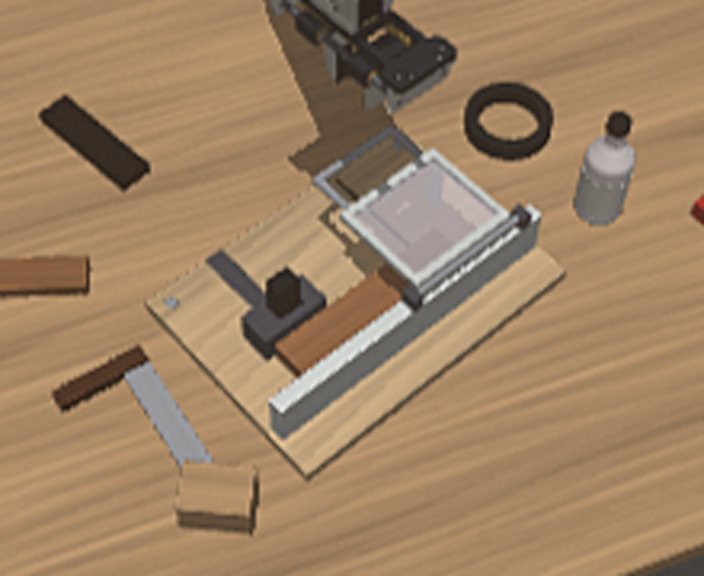

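Run:
```python
from h import *
th=.342;t=np.array([.581,-.054]);r=np.array([[np.cos(th),-np.sin(th)],[np.sin(th),np.cos(th)]])
s_=lambda q:((q[:,:2]-t)@r).round(4)
d=np.load('w7.npz');print('tcp',s_(d['p'][None]))
print('bar',s_(wplane('w7.npz',[(317,150),(318,220),(317,133)],.09)))
print('hinge rod',s_(wplane('w7.npz',[(527,119),(516,220)],.09)))
print('panel edge',s_(wplane('w7.npz',[(379,200)],.095)))
```

```text
tcp [[-0.093   0.0772]]
bar [[-0.0931  0.1195]
 [-0.0921  0.058 ]
 [-0.0931  0.1334]]
hinge rod [[0.0787 0.1451]
 [0.0835 0.0583]]
panel edge [[-0.04    0.0777]]
```

>>> jog_arm([
  {"delta_pos": [0,0,-0.02],"delta_rot": [0,0,0]},
  {"delta_pos": [0,0,-0.02],"delta_rot": [0,0,0]},
  {"delta_pos": [0,0,-0.02],"delta_rot": [0,0,0]},
  {"delta_pos": [0,0,-0.02],"delta_rot": [0,0,0]},
  {"delta_pos": [0,0,-0.015],"delta_rot": [0,0,0]},
  {"delta_pos": [0,0,-0.015],"delta_rot": [0,0,0]},
  {"delta_pos": [0,0,-0.013],"delta_rot": [0,0,0]},
  {"delta_pos": [0,0,0],"delta_rot": [0,0,0]},
])

```text
clock: 9.27
eef_pos: [0.4664, -0.0145, 0.0676]
ee_rot: [0.952, 1.354, -0.957]
wrist_force: [-1.2, -0.9, 1.3]
opening: 0.039
```

>>> jog_arm([
  {"delta_pos": [0,0,0],"delta_rot": [0,0,0]},
  {"delta_pos": [0,0,0],"delta_rot": [0,0,0]},
  {"delta_pos": [0,0,0],"delta_rot": [0,0,0]},
  {"delta_pos": [0,0,0],"delta_rot": [0,0,0]},
  {"delta_pos": [0,0,0],"delta_rot": [0,0,0]},
  {"delta_pos": [0,0,0],"delta_rot": [0,0,0]},
  {"delta_pos": [0,0,0],"delta_rot": [0,0,0]},
  {"delta_pos": [0,0,0],"delta_rot": [0,0,0]},
], grip=-1)

```text
clock: 9.93
eef_pos: [0.4669, -0.0139, 0.0703]
ee_rot: [0.953, 1.352, -0.954]
wrist_force: [-3.1, -1.9, 6.5]
opening: 0.0092
```

Run:
```python
import numpy as np
a=np.radians(np.arange(0,91,3.75)); du=-.17*np.diff(np.cos(a)); dz=.17*np.diff(np.sin(a))
for i in range(24): print(i,[round(.942*du[i],4),round(.3354*du[i],4),round(dz[i],4)])
```

```text
0 [np.float64(0.0003), np.float64(0.0001), np.float64(0.0111)]
1 [np.float64(0.001), np.float64(0.0004), np.float64(0.0111)]
2 [np.float64(0.0017), np.float64(0.0006), np.float64(0.011)]
3 [np.float64(0.0024), np.float64(0.0008), np.float64(0.0108)]
4 [np.float64(0.003), np.float64(0.0011), np.float64(0.0106)]
5 [np.float64(0.0037), np.float64(0.0013), np.float64(0.0104)]
6 [np.float64(0.0043), np.float64(0.0015), np.float64(0.0101)]
7 [np.float64(0.0049), np.float64(0.0018), np.float64(0.0098)]
8 [np.float64(0.0055), np.float64(0.002), np.float64(0.0094)]
9 [np.float64(0.0061), np.float64(0.0022), np.float64(0.009)]
10 [np.float64(0.0066), np.float64(0.0024), np.float64(0.0086)]
11 [np.float64(0.0072), np.float64(0.0026), np.float64(0.0081)]
12 [np.float64(0.0076), np.float64(0.0027), np.float64(0.0076)]
13 [np.float64(0.0081), np.float64(0.0029), np.float64(0.0071)]
14 [np.float64(0.0085), np.float64(0.003), np.float64(0.0065)]
15 [np.float64(0.0089), np.float64(0.0032), np.float64(0.0059)]
16 [np.float64(0.0092), np.float64(0.0033), np.float64(0.0052)]
17 [np.float64(0.0095), np.float64(0.0034), np.float64(0.0046)]
18 [np.float64(0.0098), np.float64(0.0035), np.float64(0.0039)]
19 [np.float64(0.01), np.float64(0.0036), np.float64(0.0032)]
20 [np.float64(0.0102), np.float64(0.0036), np.float64(0.0025)]
21 [np.float64(0.0103), np.float64(0.0037), np.float64(0.0018)]
22 [np.float64(0.0104), np.float64(0.0037), np.float64(0.0011)]
23 [np.float64(0.0105), np.float64(0.0037), np.float64(0.0004)]
```

>>> jog_arm([
  {"delta_pos": [0.0003,0.0001,0.0111],"delta_rot": [0,0,0]},
  {"delta_pos": [0.001,0.0004,0.0111],"delta_rot": [0,0,0]},
  {"delta_pos": [0.0017,0.0006,0.011],"delta_rot": [0,0,0]},
  {"delta_pos": [0.0024,0.0008,0.0108],"delta_rot": [0,0,0]},
])

```text
clock: 10.27
eef_pos: [0.472, -0.0121, 0.1139]
ee_rot: [0.953, 1.353, -0.955]
wrist_force: [0.4, -2.1, -2.7]
opening: 0.0087
```

>>> jog_arm([
  {"delta_pos": [0.003,0.0011,0.0106],"delta_rot": [0,0,0]},
  {"delta_pos": [0.0037,0.0013,0.0104],"delta_rot": [0,0,0]},
  {"delta_pos": [0.0043,0.0015,0.0101],"delta_rot": [0,0,0]},
  {"delta_pos": [0.0049,0.0018,0.0098],"delta_rot": [0,0,0]},
])

```text
clock: 10.6
eef_pos: [0.4867, -0.0068, 0.1546]
ee_rot: [0.952, 1.354, -0.956]
wrist_force: [-2.2, -2.7, -2.9]
opening: 0.0092
```

Run:
```python
from h import *
s=sense(); print(s['eef_pos'],s['opening'],s['wrist_force'])
im=read_camera('scene')[:,:,::-1]; cv2.imwrite('pics/s8.png',cv2.resize(im[130:310,230:450],None,fx=3.2,fy=3.2,interpolation=cv2.INTER_CUBIC))
```

```text
[ 0.48669353 -0.00678831  0.15455159] 0.009179493508230652 [-2.22142411 -2.72674178 -2.91758089]
```

View pics/s8.png

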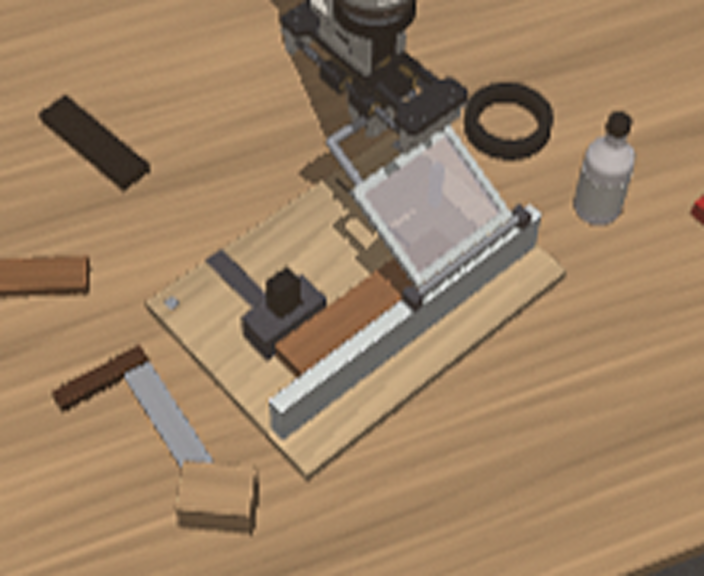

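The guard is rising with the bar pinched and the forces are small. I'll carry on along the arc.

>>> jog_arm([
  {"delta_pos": [0.0055,0.002,0.0094],"delta_rot": [0,0,0]},
  {"delta_pos": [0.0061,0.0022,0.009],"delta_rot": [0,0,0]},
  {"delta_pos": [0.0066,0.0024,0.0086],"delta_rot": [0,0,0]},
  {"delta_pos": [0.0072,0.0026,0.0081],"delta_rot": [0,0,0]},
])

```text
clock: 10.98
eef_pos: [0.51, 0.0016, 0.1897]
ee_rot: [0.949, 1.358, -0.961]
wrist_force: [-12.9, -4.0, 9.5]
opening: 0.0089
```

>>> jog_arm([
  {"delta_pos": [0.0076,0.0027,0.0076],"delta_rot": [0,0,0]},
  {"delta_pos": [0.0081,0.0029,0.0071],"delta_rot": [0,0,0]},
  {"delta_pos": [0.0085,0.003,0.0065],"delta_rot": [0,0,0]},
  {"delta_pos": [0.0089,0.0032,0.0059],"delta_rot": [0,0,0]},
])

```text
clock: 11.32
eef_pos: [0.5447, 0.014, 0.2187]
ee_rot: [0.951, 1.355, -0.958]
wrist_force: [-11.5, -3.1, 16.1]
opening: 0.009
```

>>> jog_arm([
  {"delta_pos": [0.0092,0.0033,0.0052],"delta_rot": [0,0,0]},
  {"delta_pos": [0.0095,0.0034,0.0046],"delta_rot": [0,0,0]},
  {"delta_pos": [0.0098,0.0035,0.0039],"delta_rot": [0,0,0]},
  {"delta_pos": [0.01,0.0036,0.0032],"delta_rot": [0,0,0]},
])

```text
clock: 11.65
eef_pos: [0.5865, 0.029, 0.2361]
ee_rot: [0.954, 1.351, -0.952]
wrist_force: [-1.5, -1.5, 1.5]
opening: 0.0087
```

Run:
```python
from h import *
s=sense(); print(s['eef_pos'],s['opening'],s['wrist_force'])
im=read_camera('scene')[:,:,::-1]; cv2.imwrite('pics/s9.png',cv2.resize(im[130:310,230:450],None,fx=3.2,fy=3.2,interpolation=cv2.INTER_CUBIC))
```

```text
[0.58645566 0.02902602 0.23607511] 0.00870036386013849 [-1.46551671 -1.48305771  1.46657917]
```

View pics/s9.png

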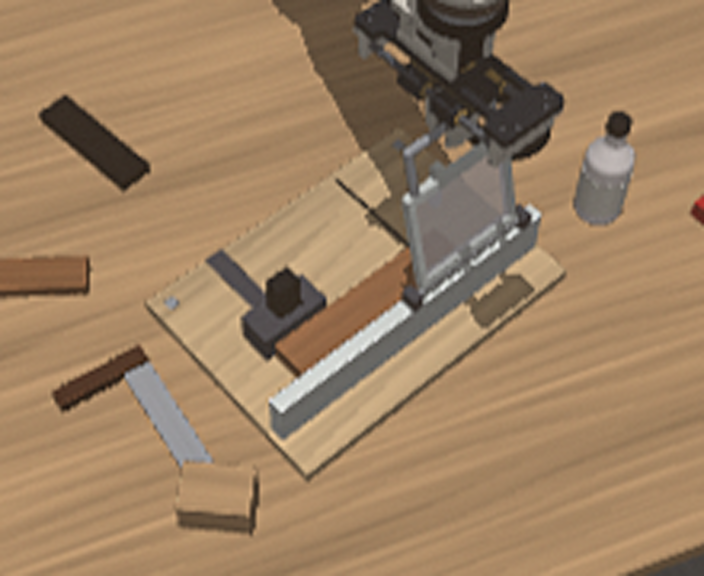

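>>> jog_arm([
  {"delta_pos": [0.0102,0.0036,0.0025],"delta_rot": [0,0,0]},
  {"delta_pos": [0.0103,0.0037,0.0018],"delta_rot": [0,0,0]},
  {"delta_pos": [0.0052,0.0018,0.0007],"delta_rot": [0,0,0]},
  {"delta_pos": [0.0052,0.0019,0.0004],"delta_rot": [0,0,0]},
  {"delta_pos": [0.0052,0.0018,0.0003],"delta_rot": [0,0,0]},
  {"delta_pos": [0.0052,0.0019,0.0001],"delta_rot": [0,0,0]},
  {"delta_pos": [0,0,0],"delta_rot": [0,0,0]},
  {"delta_pos": [0,0,0],"delta_rot": [0,0,0]},
  {"delta_pos": [0,0,0],"delta_rot": [0,0,0]},
  {"delta_pos": [0,0,0],"delta_rot": [0,0,0]},
])

```text
clock: 12.53
eef_pos: [0.6275, 0.0438, 0.2403]
ee_rot: [0.954, 1.351, -0.952]
wrist_force: [-0.6, -0.7, 5.6]
opening: 0.0085
```

Run:
```python
from h import *
s=sense(); print(s['eef_pos'],s['opening'],s['wrist_force'],s['clock'])
th=.342;t=np.array([.581,-.054]);r=np.array([[np.cos(th),-np.sin(th)],[np.sin(th),np.cos(th)]])
M=R.from_rotvec(s['ee_rot']).as_matrix(); g=s['eef_pos']+M@[hold_point_z,0,0]; print('grasp sled',(g[:2]-t)@r,g[2])
a=read_camera('wrist'); cv2.imwrite('pics/w10.png',a[:,:,::-1])
im=read_camera('scene')[:,:,::-1]; cv2.imwrite('pics/s10full.png',im); cv2.imwrite('pics/s10.png',cv2.resize(im[130:310,230:450],None,fx=3.2,fy=3.2,interpolation=cv2.INTER_CUBIC))
```

```text
[0.62750171 0.04382732 0.240276  ] 0.008479562489874536 [-0.63961672 -0.73243035  5.55865978] 12.5333
grasp sled [0.07658465 0.07656948] 0.2590759674199501
```

View pics/s10.png

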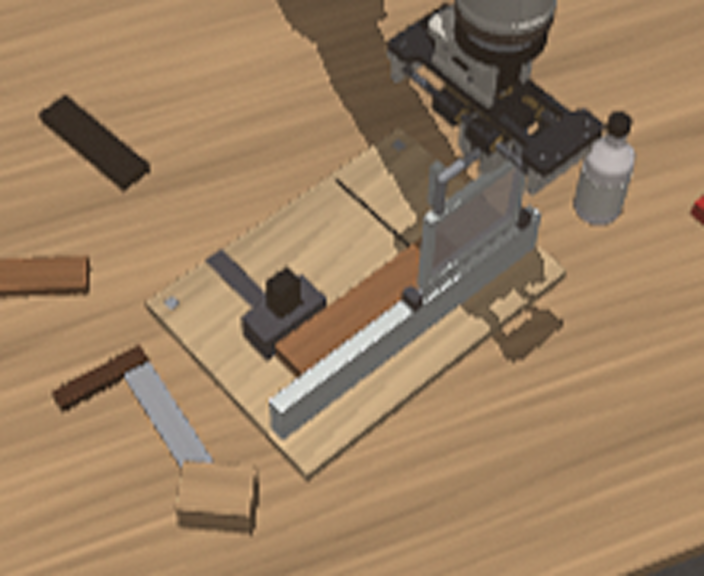

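View pics/w10.png

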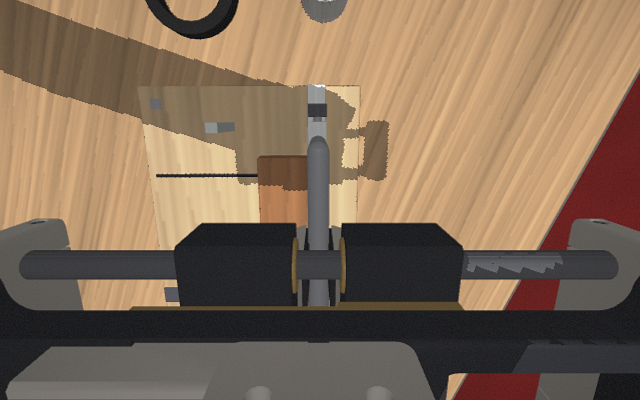

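Run:
```python
from h import *
s=sense(); print(s['eef_pos'],abs(s['dq']).max(),s['wrist_force'],s['opening'])
th=.342;t=np.array([.581,-.054]);r=np.array([[np.cos(th),-np.sin(th)],[np.sin(th),np.cos(th)]])
np.savez('w10.npz',p=s['eef_pos'],r=s['ee_rot'])
print('blank near edge',((wplane('w10.npz',[(258,165),(260,215)],.043)[:,:2]-t)@r).round(4))
g=plane('scene',np.array([(278,350),(410,248)])/3.2+[230,130],.043)[:,:2]; print((g-t)@r)
finish_job()
```

```text
[0.62748571 0.04375614 0.24028862] 0.0024126421694990615 [-0.91530724 -0.35023266  5.03027855] 0.008740281594690823
blank near edge [[0.0087 0.0931]
 [0.0082 0.033 ]]
[[ 0.01603433 -0.12039713]
 [ 0.0111652   0.06219056]]
the job is handed in; nothing more can be done
```

The job is handed in, with no verdict reported. The jaw is shut on the blank, and the guard is standing upright, still held in the fingers.

- **Jaw:** I pushed the jaw grip with the rear finger only. The push was about 4 N while it slid. At the fence the jaw stopped moving and the force climbed to about 16 N, so the blank was firmly nipped. I then backed the finger off and did not touch the jaw again.
- **Guard:** I pinched the bar from above and carried it along its 170 mm arc. It ended at sled x of about 0.077 m and height 0.259 m. The hinge is at about 0.077–0.079 m, so the guard is within about 1° of vertical. The finger opening was 8.7 mm on the 10 mm bar, so it was still gripped. The arm was still, with joint speeds under 0.003 rad/s. About 5 N of vertical force remained on the wrist.
- **Blank:** The wrist camera put its near edge at sled x of 8–9 mm (10 mm is ideal), parallel to the fence within about 0.01 rad. I picked two edge points by eye in the scene camera as a rougher check. They gave 11–16 mm and a tilt of about 0.027 rad, which is still inside the limit.
- **Other things on the bench:** Those in my last close-up view looked unmoved, but I did not measure them.
- **Disagreements:** The overhead camera placed the sled about 9 mm off from the other two views, so I did not use its value. One move was refused for a missing key and I sent it again; nothing moved in between.

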